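# Put the chalk board on the counter stand and lock it at height

### The job

Put up the sign for the counter: take the wide chalk board out of the wooden block and slide it edgewise down into the slot of the stand's rail, fully home. Then take the carriage lightly by its two squeeze handles, raise it with the board until its top just meets the rubber ring on the post, and holding it there squeeze the cam lever fully closed. Finish while still holding the two handles squeezed together at that height; leave the narrow board and everything else on the worktop where it is.

Things in the scene. Friction and masses are not known exactly. Their poses are not given: they have to be found in the camera images.
- stand: Counter sign stand, fixed: flat dark steel base 150 x 160 x 10 mm, vertical round steel post through its centre (16 mm diameter, 264 mm high with its cap). Origin: on the worktop on the post's axis, z up. Its own -x points to the side of the two squeeze handles, roughly towards the robot; its own -y to the side of the board rail.
- carriage_height (a joint): Height in m of the black carriage (38 mm square, 66 mm high) sliding on the post: 0 = at the bottom, as it starts; 0.14 = highest. Carriage, rail and handles weigh about 0.3 kg. While the cam lever is open it runs freely and drops if not held.
- carriage_top (a point): Centre of the carriage's flat top face, on the post's axis. It is 97 mm above the worktop when the carriage is at the bottom.
- slot (a point): Middle of the slot's floor in the aluminium board rail, 130 mm from the post's axis along the stand's -y and 15 mm along its +x. Slot: 12 mm wide (stand's x), 120 mm long (stand's y), 20 mm deep, open at the top with a flared mouth that ends 6 mm higher, closed at both ends. Floor 36 mm above the worktop when the carriage is at the bottom; it rises with the carriage. Site axes = stand axes.
- squeeze (a point): Where to squeeze: between the two handles at mid height, 99 mm from the post's axis along the stand's -x; 75 mm above the worktop at the start. Axes = stand axes; squeeze along y. Here the fixed handle's outer face is at y = -14 mm and the outer edge of the lever's tip at y = +43 mm open (57 mm across), +16 mm closed (30 mm across); the tip shifts from x = +2 to -7 mm. Only air below.
- carriage: The carriage with its rail and the fixed squeeze handle: a plain steel bar 6 mm thick, 24 mm high, on the stand's -y side, reaching 115 mm from the post's axis. Origin: on the post's axis, at the handles' mid height.
- cam_lever: The black cam lever beside it, on the stand's +y side, with a rounded tip (10 mm diameter, 24 mm high), hinged on an upright pin 28 mm in front of the post's axis. Origin: on that pin at mid height; its -x axis points along the lever to its tip, 78 mm away. Only the lever gives way when the handles are squeezed, so the middle of the grip must move 13.5 mm towards the fixed handle as it closes.
- lever_angle (a joint): Cam lever angle in rad: 0 = closed, parallel to the fixed handle; 0.32 to 0.36 = open, as it starts. Stays where left. Below 9 N at its tip it does not move; from 0.1 rad the cam bites on the post and the force grows to 15 N at closure, which locks the carriage. A 4 to 8 N grip across both handles (or stopping at 50 mm opening) lifts it with the lever open; 25 N or more closes it.
- height_ring: Black rubber ring, 25 mm outside diameter, 5 mm thick, gripping the post above the carriage: it marks the height for the sign. Origin: centre of its underside, on the post's axis. It takes no load.
- board_block: Fixed wooden storage block, 112 x 140 x 35 mm, with two parallel slots open at the top, 60 mm apart (30 mm either side of its middle along its x), running along its y, 11 mm wide, 113 mm long, 25 mm deep. Origin: centre of its underside. Farther to the robot's right stands the counter glass, with posts and panes up to 0.29 m above the worktop.
- board_wide: The wide chalk board: flat, 8 mm thick (x), 110 mm wide (y), 100 mm high (z), pale wood rim round black faces, no writing, about 0.1 kg; it stands upright in one of the block's two slots, its underside 10 mm above the worktop. Origin: centre of its lower edge; both faces are alike.
- board_narrow: The narrow chalk board, same make and height but only 70 mm wide, standing in the block's other slot. It stays there. Origin: centre of its lower edge.
- service_bell: Bystander: the steel service bell (76 mm across, 54 mm high).
- deli_pot_romesco: Bystander: a small clear plastic deli pot with pale red contents (73 mm across, 64 mm high).
- card_terminal: Bystander: the black card terminal (165 x 68 x 52 mm).
- deli_pot_olive: Bystander: a small clear plastic deli pot with pale green contents (73 mm across, 64 mm high).
- sauce_cup_red: Bystander: a low plastic sauce cup with pink sauce (69 mm across, 36 mm high).
- sauce_cup_alioli: Bystander: a low plastic sauce cup with white sauce (69 mm across, 36 mm high).
- till_roll_1: Bystander: a white roll of till paper standing on end (64 mm across, 57 mm high).
- lemon_1: Bystander: a lemon lying on the worktop (78 mm long).
- lemon_2: Bystander: a lemon lying on the worktop (76 mm long).

How it is judged (in metres and radians):
On the way, in this order (a step that is already met when the one before it is completed fails the run):
1. the wide board stands fully home in the rail's slot and is let go (z of board_wide in the frame of slot between -0.003 and 0.004 m and x of board_wide in the frame of slot between -0.005 and 0.005 m and y of board_wide in the frame of slot between -0.009 and 0.009 m and angle between board_wide's own z axis and vertical below 0.15 rad and angle between the y axis of board_wide and the y axis of stand, either way round below 0.1 rad and contact force between the fingers and board_wide below 0.1 N), for 0.2 s.
2. the carriage is held by its handles at the ring, the cam lever still open (z of carriage_top in the frame of height_ring between -0.006 and 0.006 m and contact force between the fingers and fixed_handle above 2 N and contact force between the fingers and cam_lever above 0.5 N and value of joint lever_angle above 0.15 rad), for 0.2 s.
At the end, for the whole second after the job is handed in: Wide board in the slot, within 4 mm of its floor, centred within 5 mm across and 9 mm along, upright within 0.15 rad; carriage top within 6 mm of the ring's underside, at rest; cam lever within 0.04 rad of closed; fingers squeezing both the fixed handle and the lever with over 2 N each (z of board_wide in the frame of slot between -0.003 and 0.004 m and x of board_wide in the frame of slot between -0.005 and 0.005 m and y of board_wide in the frame of slot between -0.009 and 0.009 m and angle between board_wide's own z axis and vertical below 0.15 rad and angle between the y axis of board_wide and the y axis of stand, either way round below 0.1 rad and z of carriage_top in the frame of height_ring between -0.006 and 0.006 m and contact force between the fingers and fixed_handle above 2 N and contact force between the fingers and cam_lever above 2 N and value of joint lever_angle below 0.04 rad and velocity of joint carriage_height between -0.01 and 0.01 m/s); the arm keeps its last pose, push and grip.
It fails at once if the narrow board was moved (distance of board_narrow from where it was at the start of the episode above 0.02 m).
It fails at once if a bystander was knocked about (distance of any of service_bell, deli_pot_romesco, card_terminal, deli_pot_olive, sauce_cup_red, sauce_cup_alioli, till_roll_1, lemon_1, lemon_2 from where it was at the start of the episode above 0.025 m).
It also fails if it takes over 64 s, if anything falls off the work surface, if the arm or the gripper's body presses on something with over 40 N, if the wrist force passes 120 N, or if a joint passes its speed limit or range.

### The arm

A 6-joint arm with a two-finger parallel gripper is mounted at the origin on a cart in front of the work surface, level with it; the furniture and walls round the work are solid. World frame = base frame: x ahead of the robot, y to its left, z up, the work surface at z = 0. Lengths are in mm, angles in rad, forces in N, time in s.
With the tool pointing down it reaches from about 350 to 975 mm from the base axis. Payload 7.1 kg.
Tool frame: the origin (TCP) lies between the finger pads; the fingertips stand 19 mm ahead of it and the grasp point (between the pads) is the TCP (ctrl.finger_overhang is the distance from the TCP to the fingertips, in mm); z points along the fingers, y is the line along which they close (so a half turn about z gives the same grasp; the last joint's range is limited). The gripper opens to 88 mm and grips with 3 to 60 N. Pads are 20 mm wide; open, the fingers measure 115 mm over their backs; the gripper's body (75 mm by 178 mm) begins 61 mm behind the grasp point.
Start: joints at [-1.349, 0.423, 1.63, -0, 1.089, -0.019], TCP at [149.069, -606.946, 241.675] pointing down, gripper open.
Joint ranges: [-3, 3], [-0.9, 2.11], [0.09, 2.58], [-1.31, 4.45], [0.11, 2.69], [-2.54, 2.54]. Speed limits (rad/s): [2.39, 2.39, 3.01, 3.14, 3.14, 3.14].

### API

Orientations are given as a rotation vector (axis times angle).
In Python, from workcell import ctrl gives the robot as it stands. The module is installed in compiled form; this text tells all that it offers.
- The arm moves only by the tool arm_command, never from a script. Its argument "rows" is one flat list of numbers, 7 for each row, row after row: the turn, a rotation vector about the tool's x, y, z scaled (see below), then the shift along the tool's x, y, z scaled (see below), then the opening, from -1 (shut) to 1 (fully open). A call has 1 to 5 rows; each row is the pose to reach, as a shift and turn from the pose commanded when the call began, along the tool's axes at that moment, turning the shorter way round; what a row does not reach only later rows make up. The controller multiplies each number of a shift by 80 mm and each number of a turn by 180 degrees. A row lasts 1/10 s, in which the tool goes at most 50 mm and 8.59 degrees, less where a joint would pass 70% of its speed; a pose out of reach is approached as far as the arm can. A call with a number of a shift or a turn outside -1 to 1 is refused whole. A call with a gripper value outside its range is refused whole. The fingers move at their own pace and stop on an object; the grip force is fixed at half the most. Time passes only in rows, so rows that repeat a pose let the fingers close. It gives the time, the measured TCP pose, the force, the opening and the grip force at its end, in the units of the state.
- ctrl.get_obs(): the state, without advancing time (a new reading comes with each control period).
- ctrl.get_image(name): name is "side" or "top" or "wrist"; returns (picture, depth): 384x512x3 uint8, red, green, blue; 384x512 float32, mm along the optical axis (not along the pixel's ray), 0 where there is no reading.
- ctrl.camera_params(name): a dict with "camera_matrix" (3x3 intrinsics, pixels), "k1" (the pictures are not rectified: a ray, as slopes to the right and down, at radius r is drawn at 1 + k1 r^2 times it, then the intrinsics apply), "world_to_cam" (4x4, takes a point from world to camera coordinates); the wrist camera has in their place "tool_from_camera" (4x4, takes a point from camera to tool coordinates, whose origin is the TCP and whose axes are the flange's). Camera axes: x right, y down, z forward; pixel columns grow to the right and rows downward; lengths in mm; the calibration is good to about 2 mm. A picture is of the moment at which its call begins: read the wrist's pose just before it. camera_params takes no time and is no camera call.
- ctrl.close_job(): hands the job in; it is judged then, once.
The state is a dict: "t": time; "qpos": joint angles; "qvel": joint speeds; "joint_torque": joint torques, N m; "ee_pos": TCP position; "orientation": TCP orientation; "ft_force": force on the tool from outside, world axes, zero at the start; "moment": the same for the moment, N m; "width": finger opening in mm; "grasp_force": force on a finger pad.
Only numpy, scipy, OpenCV 4.12 (cv2) and the standard library are available. Lean on these libraries where they do the work, as an engineer would, in place of code of your own. Each camera call takes 0.05 s, during which the arm holds its last target. There are 200 camera calls.

## Working session

There is one attempt and no reset: what is moved stays moved. The work goes in short steps, Python scripts to look and compute and a tool call to move; the robot and the scene stay as the last step left them, time stands still between calls to the robot, and variables do not carry over. Pictures are saved under pics/ and viewed, at most 12 in all, crops included, and the job is handed in when it is done.

Besides the shell and the picture viewer there is one more tool, called after "Request:" as a command line: name --argument value ..., lists and objects as JSON in quotes. arm_command: Moves the arm, as the interface text tells. Shifts and turns lie within -1 to 1; 1 stands for 80 mm of shift or 180 degrees of turn. Its arguments: {"type":"object","properties":{"rows":{"type":"array","items":{"type":"number"}}},"required":["rows"]}

```bash
mkdir -p pics; cat > h.py <<'E'
import numpy as np, cv2
from scipy.spatial.transform import Rotation as R
from workcell import ctrl
def cloud(name):
    o=ctrl.get_obs(); im,d=ctrl.get_image(name); p=ctrl.camera_params(name)
    K=np.array(p["camera_matrix"]); k1=p["k1"]
    h,w=d.shape; u,v=np.meshgrid(np.arange(w),np.arange(h))
    q=cv2.undistortPoints(np.stack([u,v],-1).reshape(-1,1,2).astype(np.float64),K,np.array([k1,0,0,0.])).reshape(h,w,2)
    P=np.concatenate([q,np.ones((h,w,1))],-1)*d[...,None]
    if "world_to_cam" in p: T=np.linalg.inv(np.array(p["world_to_cam"]))
    else:
        B=np.eye(4);B[:3,:3]=R.from_rotvec(o["orientation"]).as_matrix();B[:3,3]=o["ee_pos"];T=B@np.array(p["tool_from_camera"])
    W=P@T[:3,:3].T+T[:3,3]; W[d==0]=np.nan
    return im,d,W,T
E
python3 - <<'E'
from h import *
o=ctrl.get_obs();print({k:np.round(v,3) for k,v in o.items()})
ims=[]
for n in("top","side","wrist"):
    im,d,W,T=cloud(n);np.savez(f"{n}0.npz",im=im,W=W,T=T);cv2.imwrite(f"pics/{n}0.png",im[...,::-1]);print(n,T.round(3).tolist(),ctrl.camera_params(n)["k1"],ctrl.camera_params(n)["camera_matrix"], np.mean(d==0))
E
```

```text
{'t': np.float64(0.0), 'qpos': array([-1.349,  0.424,  1.631, -0.   ,  1.089, -0.019]), 'qvel': array([-0.   ,  0.   ,  0.   , -0.001,  0.   , -0.   ]), 'joint_torque': array([-0.0000e+00, -5.4462e+01, -2.7367e+01,  6.4000e-02,  2.3000e-02,
       -0.0000e+00]), 'ee_pos': array([ 148.946, -606.446,  240.877]), 'orientation': array([-3.117, -0.377,  0.   ]), 'ft_force': array([ 0.509,  0.118, -0.413]), 'moment': array([0.022, 0.053, 0.106]), 'grasp_force': np.float64(0.0), 'width': np.float64(87.732)}
top [[-0.025, -0.987, 0.158, 341.89], [-1.0, 0.026, 0.003, 67.324], [-0.007, -0.158, -0.987, 1562.151], [0.0, 0.0, 0.0, 1.0]] 0.01899107728387838 [[437.05589279   0.         255.55593129]
 [  0.         437.05589279 189.60757401]
 [  0.           0.           1.        ]] 0.004053751627604167
side [[0.989, -0.102, 0.11, 431.917], [-0.149, -0.579, 0.801, -807.573], [-0.018, -0.809, -0.588, 784.984], [0.0, 0.0, 0.0, 1.0]] -0.09265552822694222 [[383.63291362   0.         252.74095258]
 [  0.         383.63291362 189.28610984]
 [  0.           0.           1.        ]] 0.0039215087890625
wrist [[0.238, -0.926, -0.293, 229.174], [-0.971, -0.227, -0.072, -587.251], [-0.0, 0.301, -0.954, 384.412], [0.0, 0.0, 0.0, 1.0]] -0.019271448031632648 [[306.19052013   0.         256.00132471]
 [  0.         306.19052013 195.11668507]
 [  0.           0.           1.        ]] 0.004002888997395833
```

View pics/top0.png

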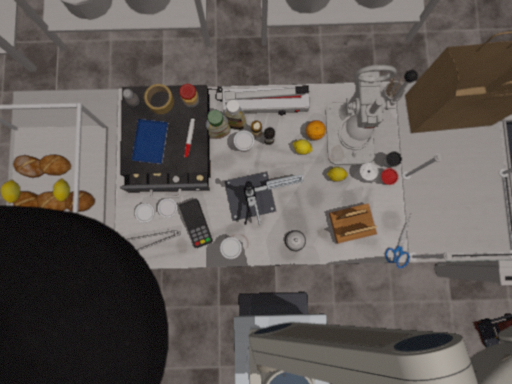

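View pics/side0.png

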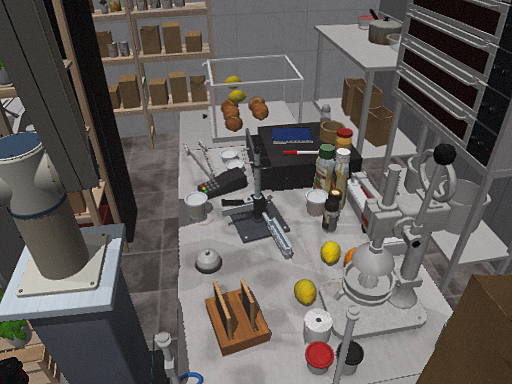

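The top view shows the stand at (250,197): handles point down (robot side) and the rail runs right along (255–300,188–180). The block is at (352,223), with boards at about (352,212) and (355,232). The side view shows the same things: post at (258,180), block at (238,320).

```bash
python3 - <<'E'
from h import *
def rect(P):
    r=cv2.minAreaRect(P[:,:2].astype(np.float32)); return np.round(r[0],1),np.round(r[1],1),round(r[2],1)
for n in("top","side"):
    f=np.load(n+"0.npz");W=f["W"].reshape(-1,3);im=f["im"].reshape(-1,3).astype(int)
    hsv=cv2.cvtColor(f["im"],cv2.COLOR_RGB2HSV).reshape(-1,3)
    def reg(x0,x1,y0,y1,z0,z1): return (W[:,0]>x0)&(W[:,0]<x1)&(W[:,1]>y0)&(W[:,1]<y1)&(W[:,2]>z0)&(W[:,2]<z1)
    print(n,"table z",np.nanmedian(W[reg(380,450,-100,0,-30,30)][:,2]))
    m=reg(380,570,-380,-170,25,45);print("block",m.sum(),rect(W[m]),np.median(W[m],0).round(1))
    m=reg(380,570,-380,-170,60,130);P=W[m]
    from scipy.cluster.vq import kmeans2
    c,l=kmeans2(P,P[np.argsort(P[:,0])[[len(P)//10,-len(P)//10]]],minit="matrix")
    for k in(0,1): print("board",(l==k).sum(),rect(P[l==k]),P[l==k].min(0).round(),P[l==k].max(0).round())
    m=reg(450,680,-30,200,5,18)&(im.sum(1)<330);print("base",m.sum(),rect(W[m]))
    for z in range(110,271,20):
        m=reg(520,620,40,140,z,z+20);P=W[m]; print(z,m.sum(),np.median(P,0).round(1) if len(P) else"",P.std(0).round(1) if len(P) else "")
    m=reg(520,640,-130,40,40,75);P=W[m];print("rail",m.sum(),rect(P),P.mean(0).round(1))
    m=reg(420,545,20,140,70,100);P=W[m];print("handles",m.sum(),P[::6].round().astype(int).tolist())
big=[]
for n,(a,b,c,d) in(("top",(150,260,210,390)),("side",(150,360,180,330))):
    f=np.load(n+"0.npz")["im"][a:b,c:d,::-1];big.append(cv2.resize(f,(800,int(800*(b-a)/(d-c))),interpolation=cv2.INTER_CUBIC))
cv2.imwrite("pics/tz.png",big[0])
E
```

```text
top table z 2.457463310385492
block 1086 (array([ 460.4, -266.4]), array([111.9, 142. ]), 11.8) [ 460.  -263.4   35.4]
board 69 (array([ 427.7, -257.2]), array([ 8.5, 80.2]), 12.0) [ 417. -297.   67.] [ 437. -218.  118.]
board 98 (array([ 474.8, -282.4]), array([107.6,  53.8]), 56.7) [ 434. -325.   64.] [ 500. -224.  118.]
base 1370 (array([564. ,  81.3]), array([165.4, 208.7]), 11.1)
110 5 [562.9  93.1 118.5] [1.5 4.7 3.7]
130 5 [561.9  92.7 141.4] [1.6 4.6 2.1]
150 4 [562.1  90.7 162.5] [1.7 3.6 5.1]
170 2 [562.4  93.5 178.8] [0.5 4.8 2.2]
190 4 [561.   88.2 208.8] [3.3 7.2 1.3]
210 20 [563.4  94.1 213. ] [4.4 7.5 4. ]
230 3 [562.8  90.7 234.5] [0.4 3.8 2.9]
250 34 [567.6  92.9 262.8] [4.8 5.1 3.4]
270 0  
rail 215 (array([608.3, -27.4]), array([ 28.7, 136.7]), 11.4) [609.9 -29.3  56.8]
handles 127 [[544, 97, 100], [541, 94, 96], [542, 74, 88], [538, 81, 93], [535, 88, 90], [531, 94, 99], [529, 101, 84], [527, 81, 98], [525, 74, 88], [518, 102, 89], [514, 71, 89], [510, 99, 77], [504, 68, 86], [499, 102, 83], [494, 65, 88], [488, 102, 86], [484, 65, 85], [478, 106, 86], [473, 62, 8
[... 934 characters left out ...]
4, 104, 85], [502, 104, 83], [520, 100, 84], [536, 84, 93], [466, 108, 81], [484, 105, 81], [502, 99, 83], [520, 102, 79], [536, 80, 93], [466, 108, 78], [484, 103, 79], [505, 101, 77], [523, 98, 77], [538, 78, 91], [469, 104, 77], [486, 100, 77], [505, 102, 73], [522, 96, 75], [538, 79, 86], [474, 104, 71], [501, 100, 71], [535, 76, 85], [523, 73, 85], [541, 75, 81], [516, 69, 86], [534, 74, 79], [495, 65, 88], [513, 69, 83], [531, 72, 77], [481, 67, 84], [498, 63, 85], [516, 70, 78], [534, 71, 74], [471, 64, 85], [489, 64, 82], [507, 67, 77], [528, 71, 71], [474, 60, 83], [492, 64, 78], [510, 69, 71], [468, 60, 81], [485, 62, 77], [503, 64, 72], [474, 61, 75], [459, 58, 76], [461, 58, 72]]
```

View pics/tz.png

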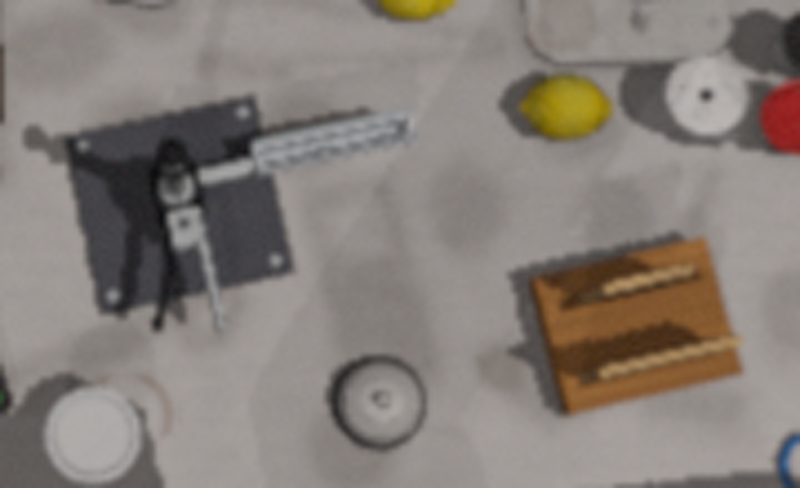

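Wide board is the lower (robot-side) one, at about (429,−272). The stand sits near (567,92) with a yaw of about 11.2°. Next I move in, keeping clear of the counter glass.

Request:
arm_command --rows '[0,0,0,0.4,-1,0,1,0,0,0,0.4,-1,0,1]'

```text
t: 0.35
ee_pos: [160.9, -519.7, 240.7]
orientation: [-3.117, -0.376, 0.0]
ft_force: [-0.1, -0.4, 0.0]
width: 87.8
grasp_force: 0.0
```

Request:
arm_command --rows '[0,0,0,0.4,-1,0,1,0,0,0,0.4,-1,0,1]'

```text
t: 0.55
ee_pos: [172.8, -433.3, 241.1]
orientation: [-3.117, -0.377, 0.0]
ft_force: [0.6, -0.1, -0.3]
width: 87.8
grasp_force: 0.0
```

Request:
arm_command --rows '[0,0,0,0.4,-1,0,1,0,0,0,0.4,-1,0,1]'

```text
t: 0.75
ee_pos: [184.7, -348.1, 241.2]
orientation: [-3.117, -0.377, 0.0]
ft_force: [-0.3, -0.2, -0.0]
width: 87.8
grasp_force: 0.0
```

Request:
arm_command --rows '[0,0,-0.235,0.9,-0.2,0,1,0,0,-0.235,0.9,-0.2,0,1,0,0,-0.235,0.9,-0.2,0,1,0,0,-0.235,0.9,-0.2,0,1,0,0,-0.235,0.9,-0.2,0,1]'

```text
t: 1.25
ee_pos: [251.4, -317.9, 241.6]
orientation: [-2.767, -1.487, 0.0]
ft_force: [-0.2, 0.3, 0.5]
width: 88.1
grasp_force: 0.0
```

Request:
arm_command --rows '[0,0,-0.235,0,0,0,1,0,0,-0.235,0,0,0,1,0,0,-0.235,0,0,0,1,0,0,-0.235,0,0,0,1,0,0,-0.235,0,0,0,1]'

```text
t: 1.75
ee_pos: [251.1, -318.1, 241.6]
orientation: [-2.045, -2.384, -0.0]
ft_force: [0.3, 0.2, -0.1]
width: 88.1
grasp_force: 0.0
```

```bash
cat >> h.py <<'E'
def go(x,y,z,yaw):
    "remaining move in tool axes, in command units; yaw = world angle of tool y, deg"
    o=ctrl.get_obs();M=R.from_rotvec(o["orientation"]);m=M.as_matrix()
    yv=np.array([np.cos(np.radians(yaw)),np.sin(np.radians(yaw)),0]);zv=np.array([0,0,-1.]);G=R.from_matrix(np.c_[np.cross(yv,zv),yv,zv])
    print("t",round(o["t"],2),"pos",o["ee_pos"].round(1),"yaw",round(np.degrees(np.arctan2(m[1,1],m[0,1])),2),"w",round(o["width"],1),"f",o["ft_force"].round(1),"j",np.round(o["qpos"],2))
    print(" turn",((M.inv()*G).as_rotvec()/np.pi).round(4)," shift",(m.T@(np.array([x,y,z])-o["ee_pos"])/80).round(3))
E
python3 - <<'E'
from h import *
go(431,-290,240,12)
im,d,W,T=cloud("wrist");np.savez("w1.npz",im=im,W=W);cv2.imwrite("pics/w1.png",im[...,::-1])
E
```

```text
t 1.75 pos [ 251.1 -318.1  241.6] yaw 8.75 w 88.1 f [ 0.3  0.2 -0.1] j [-0.93  0.09  2.09  0.    0.96 -1.08]
 turn [-0.     -0.0001 -0.0181]  shift [0.005 2.276 0.019]
```

Request:
arm_command --rows '[0,0,-0.018,0,0.9,0,1,0,0,-0.018,0,0.9,0,1]'

```text
t: 2.0
ee_pos: [324.4, -308.1, 242.0]
orientation: [1.987, 2.431, 0.0]
ft_force: [0.6, 0.3, 0.1]
width: 87.9
grasp_force: 0.0
```

Request:
arm_command --rows '[0,0,0,0,0.9,0,0.05,0,0,0,0,0.9,0,0.05,0,0,0,0,0.9,0,0.05]'

```text
t: 2.3
ee_pos: [395.3, -292.8, 241.6]
orientation: [1.984, 2.435, 0.001]
ft_force: [0.5, -0.3, 0.5]
width: 67.6
grasp_force: 0.0
```

```bash
cat > seg.py <<'E'
from h import *
im,d,W,T=cloud("wrist");np.savez("w2.npz",im=im,W=W)
cv2.imwrite("pics/w2.png",im[...,::-1])
def rect(P):
    r=cv2.minAreaRect(P[:,:2].astype(np.float32)); return len(P),np.round(r[0],1),np.round(r[1],1),round(r[2],1)
z=W[...,2]
m=(np.abs(z-35)<6)&(np.abs(W[...,0]-460)<110)&(np.abs(W[...,1]+266)<110);print("block",rect(W[m]))
m=((z>95)&(z<125)&(np.abs(W[...,0]-460)<80)&(np.abs(W[...,1]+266)<90)).astype(np.uint8)
n,l,s,c=cv2.connectedComponentsWithStats(m)
for k in range(1,n):
    if s[k,4]>20: print("top edge",rect(W[l==k]),np.median(W[l==k],0).round(1),s[k])
E
python3 - <<'E'
from h import *
go(430,-284,105,12)
exec(open("seg.py").read())
E
```

```text
t 2.3 pos [ 395.3 -292.8  241.6] yaw 11.65 w 67.6 f [ 0.5 -0.3  0.5] j [-0.66  0.23  1.92  0.    0.99 -0.87]
 turn [ 0.0002  0.0001 -0.0019]  shift [0.021 0.446 1.707]
block (7854, array([ 458.8, -267.3]), array([112.5, 140.4]), 11.4)
top edge (1237, array([ 429.2, -273.1]), array([  8.6, 109.9]), 11.7) [ 427.5 -268.4  110.2] [ 290  116   14  117 1237]
top edge (1003, array([ 487.7, -260. ]), array([ 8.7, 70. ]), 12.1) [ 485.8 -257.8  109.8] [ 350  137   20   76 1003]
```

View pics/w2.png

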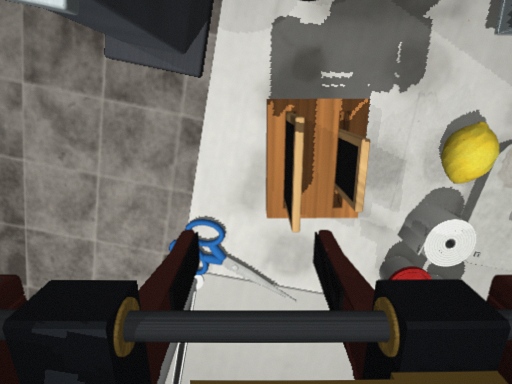

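The wrist view shows the wide board's top edge at columns 290–304, rows 116–233, and the narrow one at columns 350–370, rows 137–213. Measured sizes (109.9 and 70.0 mm, 60 mm apart, z 110) match the given ones. I'll position over the wide board and descend.

Request:
arm_command --rows '[0,0,-0.0008,0.01,0.46,0.7,0.0,0,0,-0.0008,0.01,0.46,0.7,0.0,0,0,-0.0008,0.01,0.46,0.7,0.0,0,0,-0.0008,0.01,0.46,0.7,0.0]'

```text
t: 2.75
ee_pos: [427.6, -285.2, 185.8]
orientation: [-1.982, -2.436, 0.001]
ft_force: [0.1, 0.4, -0.1]
width: 43.9
grasp_force: 0.0
```

```bash
python3 - <<'E'
from h import *
go(431.7,-284.8,85,11.8)
E
```

```text
t 2.75 pos [ 427.6 -285.2  185.8] yaw 11.72 w 43.9 f [ 0.1  0.4 -0.1] j [-0.61  0.34  1.92 -0.    0.89 -0.82]
 turn [-0.0003 -0.0002 -0.0005]  shift [-0.007  0.053  1.26 ]
```

Request:
arm_command --rows '[0,0,0,-0.007,0.052,0.7,0.0,0,0,0,-0.007,0.052,0.7,0.0,0,0,0,-0.007,0.052,0.7,0.0]'

```text
t: 3.05
ee_pos: [431.7, -284.6, 129.7]
orientation: [-1.981, -2.435, 0.001]
ft_force: [0.2, 0.8, -0.1]
width: 43.9
grasp_force: 0.0
```

```bash
python3 - <<'E'
from h import *
go(431.7,-284.8,85,11.8)
E
```

```text
t 3.05 pos [ 431.7 -284.6  129.7] yaw 11.73 w 43.9 f [ 0.2  0.8 -0.1] j [-0.61  0.43  1.94 -0.    0.77 -0.81]
 turn [-0.0006 -0.0006 -0.0004]  shift [-0.003  0.001  0.559]
```

Request:
arm_command --rows '[0,0,0,0,0,0.56,0.0,0,0,0,0,0,0.56,0.0]'

```text
t: 3.25
ee_pos: [431.0, -283.8, 83.3]
orientation: [-1.979, -2.433, 0.001]
ft_force: [-1.3, 0.7, -0.4]
width: 43.9
grasp_force: 0.0
```

Request:
arm_command --rows '[0,0,0,0,0,0,-1,0,0,0,0,0,0,-1,0,0,0,0,0,0,-1,0,0,0,0,0,0,-1,0,0,0,0,0,0,-1]'

```text
t: 3.75
ee_pos: [433.4, -285.0, 85.8]
orientation: [1.981, 2.437, 0.0]
ft_force: [0.7, 0.1, 13.4]
width: 7.7
grasp_force: 30.0
```

Request:
arm_command --rows '[0,0,0,0,0,-0.2,-1,0,0,0,0,0,-0.4,-1,0,0,0,0,0,-0.7,-1,0,0,0,0,0,-1,-1]'

```text
t: 4.15
ee_pos: [432.6, -284.4, 165.6]
orientation: [-1.981, -2.437, 0.0]
ft_force: [0.2, -0.4, -1.8]
width: 8.0
grasp_force: 30.0
```

Request:
arm_command --rows '[0,0,0,0,0,-0.4,-1,0,0,0,0,0,-0.6,-1,0,0,0,0,0,-1,-1]'

```text
t: 4.45
ee_pos: [431.9, -283.9, 244.7]
orientation: [-1.98, -2.436, 0.0]
ft_force: [0.6, -0.2, -0.9]
width: 8.0
grasp_force: 30.0
```

```bash
python3 - <<'E'
from h import *
go(560,-20,240,11.2)
im,d,W,T=cloud("wrist");np.savez("w3.npz",im=im,W=W);cv2.imwrite("pics/w3.png",im[...,::-1])
E
```

```text
t 4.45 pos [ 431.9 -283.9  244.7] yaw 11.79 w 8.0 f [ 0.6 -0.2 -0.9] j [-0.6   0.26  1.86 -0.    1.02 -0.81]
 turn [-0.0007 -0.0007  0.0033]  shift [2.902 2.242 0.06 ]
```

View pics/w3.png

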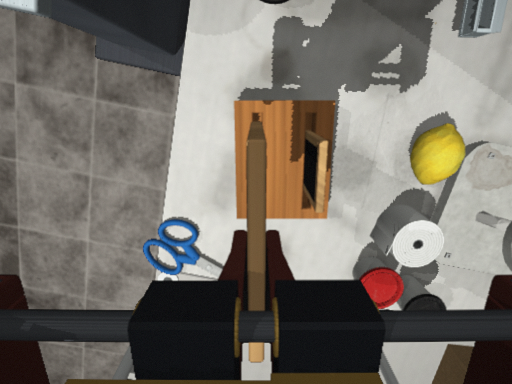

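The board is gripped (width 8.0); its top edge runs down columns 246–266 with its far end at row 120. Next I move near the rail to measure both it and the board in the hand.

Request:
arm_command --rows '[0,0,0,0.2,0.35,0,-1,0,0,0,0.5,0.78,0,-1]'

```text
t: 4.7
ee_pos: [486.1, -233.4, 245.8]
orientation: [1.984, 2.433, 0.0]
ft_force: [-0.1, 0.1, -1.0]
width: 8.0
grasp_force: 30.0
```

Request:
arm_command --rows '[0,0,0,0.25,0.4,0,-1,0,0,0,0.5,0.78,0,-1]'

```text
t: 4.9
ee_pos: [539.7, -179.7, 245.0]
orientation: [1.982, 2.437, 0.0]
ft_force: [0.1, -0.5, -0.9]
width: 8.1
grasp_force: 30.0
```

Request:
arm_command --rows '[0,0,0.0033,0.25,0.4,0,-1,0,0,0.0033,0.5,0.78,0,-1,0,0,0.0033,0.5,0.78,0,-1,0,0,0.0033,0.5,0.78,0,-1]'

```text
t: 5.3
ee_pos: [591.6, -128.4, 244.5]
orientation: [-1.992, -2.429, 0.001]
ft_force: [-0.2, 0.3, -1.3]
width: 8.0
grasp_force: 30.0
```

```bash
python3 - <<'E'
from h import *
go(604,-34,240,11.2)
o=ctrl.get_obs();M=R.from_rotvec(o["orientation"]).as_matrix()
im,d,W,T=cloud("wrist");np.savez("w4.npz",im=im,W=W,M=M,p=o["ee_pos"]);cv2.imwrite("pics/w4.png",im[...,::-1])
L=(W-o["ee_pos"])@M
def rect(P):
    r=cv2.minAreaRect(P[:,:2].astype(np.float32)); return len(P),np.round(r[0],1),np.round(r[1],1),round(r[2],1)
m=(np.abs(L[...,1])<9)&(L[...,2]<-15)&(L[...,2]>-35)&(L[...,0]>15)&(L[...,0]<100)
print("board top in tool",rect(L[m]),np.median(L[m],0).round(1))
for z0,z1 in((50,72),(55,70)):
  m=(W[...,2]>z0)&(W[...,2]<z1)&(np.abs(W[...,0]-606)<60)&(W[...,1]<35)&(W[...,1]>-140)
  print("rail",rect(W[m]),np.median(W[m],0).round(1),np.unique(m.nonzero()[0])[[0,-1]],np.unique(m.nonzero()[1])[[0,-1]])
E
```

```text
t 5.3 pos [ 591.6 -128.4  244.5] yaw 11.29 w 8.0 f [-0.2  0.3 -1.3] j [-0.23  0.39  1.67 -0.    1.08 -0.43]
 turn [-0.0003 -0.      0.0005]  shift [1.127 0.383 0.056]
board top in tool (2338, array([41.4, -0.2]), array([52.8,  8.5]), 0.7) [ 44.1  -0.6 -24.5]
rail (2287, array([607.8, -32.3]), array([ 28.1, 128.3]), 10.8) [608.1 -25.7  59.4] [ 19 153] [276 308]
rail (2173, array([607.8, -32.3]), array([ 28.1, 128.3]), 10.8) [608.1 -26.1  59.6] [ 19 153] [276 308]
```

View pics/w4.png

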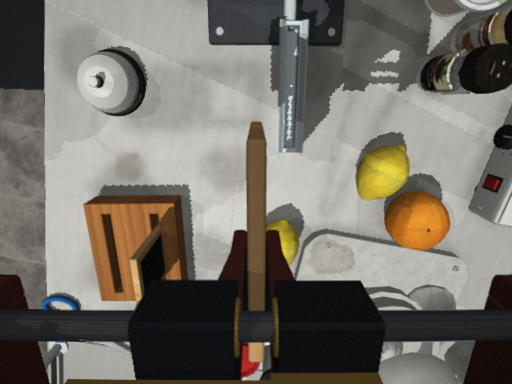

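The rail is at columns 276–308, rows 19–153: centre (607.8,−32.3), outer size 128×28, yaw about 11°, agreeing with the post-based estimate (607.4,−32.6). The board's centre sits 12.8 mm ahead of the TCP along tool x, and its bottom is about 75.5 mm ahead along tool z.

Request:
arm_command --rows '[0,0,0.0016,0.5,0.2,0.1,-1,0,0,0.0016,0.98,0.434,0.4,-1,0,0,0.0016,0.98,0.434,0.5,-1,0,0,0.0016,0.98,0.434,0.5,-1]'

```text
t: 5.75
ee_pos: [609.0, -45.6, 203.4]
orientation: [-1.998, -2.421, 0.004]
ft_force: [-0.2, -0.6, -0.2]
width: 7.6
grasp_force: 30.0
```

Request:
arm_command --rows '[0,0,0,0,0,0.2,-1,0,0,0,0,0,0.4,-1,0,0,0,0,0,0.5,-1,0,0,0,0,0,0.5,-1,0,0,0,0,0,0.5,-1]'

```text
t: 6.25
ee_pos: [610.8, -46.3, 165.6]
orientation: [2.001, 2.421, 0.001]
ft_force: [0.6, 0.5, -0.3]
width: 8.2
grasp_force: 30.0
```

```bash
cat > chk.py <<'E'
from h import *
go(610.4,-44.8,111.5,11.0)
o=ctrl.get_obs();M=R.from_rotvec(o["orientation"]).as_matrix();p=o["ee_pos"]
def rect(P):
    r=cv2.minAreaRect(P[:,:2].astype(np.float32)); return len(P),np.round(r[0],1),np.round(r[1],1),round(r[2],1)
for n in("wrist","side"):
    im,d,W,T=cloud(n);np.savez(n+"5.npz",im=im,W=W);L=(W-p)@M
    m=(np.abs(L[...,1])<9)&(L[...,2]<-15)&(L[...,2]>-35)&(L[...,0]>15)&(L[...,0]<100)
    if m.sum()>5: print(n,"board top tool",rect(L[m]),"world",rect(W[m]),np.median(L[m],0).round(1))
    m=(W[...,2]>52)&(W[...,2]<70)&(np.abs(W[...,0]-606)<50)&(W[...,1]<35)&(W[...,1]>-105)&((np.abs(L[...,1])>6)|(L[...,2]>80))
    if m.sum()>5:
        print(n,"rail",rect(W[m]),"tool",rect(L[m]))
    cv2.imwrite(f"pics/{n}5.png",im[...,::-1])
f=cv2.imread("pics/side5.png")[150:310,190:390];cv2.imwrite("pics/side5z.png",cv2.resize(f,(750,600),interpolation=cv2.INTER_CUBIC))
E
python3 chk.py
```

```text
t 6.25 pos [610.8 -46.3 165.6] yaw 10.83 w 8.2 f [ 0.6  0.5 -0.3] j [-0.1   0.5   1.71 -0.    0.93 -0.28]
 turn [ 0.0002  0.0001 -0.0009]  shift [ 0.02  -0.002  0.676]
wrist board top tool (2339, array([41.4, -0.2]), array([52.9,  8.5]), 0.7) world (2339, array([602.8,  -5.7]), array([ 8.5, 52.9]), 10.1) [ 44.3  -0.6 -24.5]
wrist rail (1942, array([607.1, -25.4]), array([ 27.3, 114.5]), 11.0) tool (1942, array([21.3,  0.2]), array([ 27.3, 114.5]), 89.9)
side rail (170, array([607.2, -32.1]), array([ 28.7, 129.4]), 12.0) tool (170, array([14.7, -0.9]), array([ 28.7, 129.4]), 88.8)
```

View pics/side5z.png

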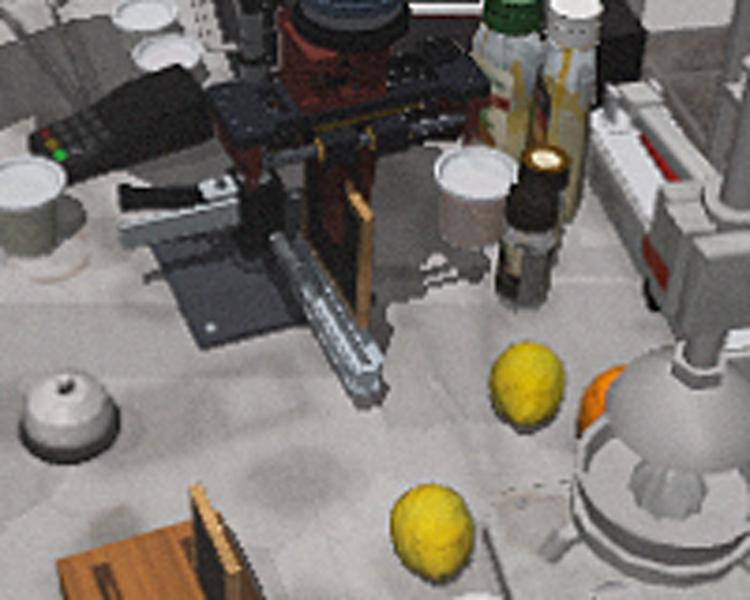

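The board hangs over the rail, parallel to it: in tool axes the board is at y −0.2 and the rail at +0.2. It needs about +1.6 mm along x, so I insert in two stages.

Request:
arm_command --rows '[0,0,0,0.02,0.003,0.1,-1,0,0,0,0.02,0.003,0.2,-1,0,0,0,0.02,0.003,0.3,-1,0,0,0,0.02,0.003,0.38,-1,0,0,0,0.02,0.003,0.38,-1]'

```text
t: 6.85
ee_pos: [609.7, -43.6, 133.0]
orientation: [-1.999, -2.421, 0.002]
ft_force: [-0.3, -0.5, -1.0]
width: 7.6
grasp_force: 30.0
```

Request:
arm_command --rows '[0,0,0,0,0,0.06,-1,0,0,0,0,0,0.12,-1,0,0,0,0,0,0.18,-1,0,0,0,0,0,0.23,-1,0,0,0,0,0,0.23,-1]'

```text
t: 7.35
ee_pos: [610.1, -43.7, 115.4]
orientation: [-2.0, -2.422, 0.001]
ft_force: [-0.7, 0.2, -1.5]
width: 7.8
grasp_force: 30.0
```

```bash
python3 chk.py
```

```text
t 7.35 pos [610.1 -43.7 115.4] yaw 10.9 w 7.8 f [-0.7  0.2 -1.5] j [-0.09  0.57  1.73  0.    0.84 -0.28]
 turn [-0.0003 -0.0001 -0.0006]  shift [-0.014  0.001  0.048]
wrist board top tool (2335, array([41.4, -0.2]), array([52.8,  8.5]), 0.7) world (2335, array([602.1,  -3.1]), array([ 8.5, 52.8]), 10.2) [ 44.1  -0.6 -24.5]
wrist rail (2588, array([603.8, -10.3]), array([27.2, 83.8]), 10.8) tool (2588, array([34. ,  0.2]), array([83.8, 27.2]), 0.1)
side rail (93, array([607. , -32.6]), array([ 28.1, 130.4]), 12.2) tool (93, array([11.5, -0.8]), array([ 28.1, 130.4]), 88.7)
```

Request:
arm_command --rows '[0,0,0,0,0.002,0.03,-1,0,0,0,0,0.002,0.05,-1,0,0,0,0,0.002,0.05,-1]'

```text
t: 7.75
ee_pos: [610.7, -43.8, 112.0]
orientation: [-2.001, -2.422, -0.0]
ft_force: [0.4, -0.3, -0.3]
width: 7.8
grasp_force: 30.0
```

Request:
arm_command --rows '[0,0,0,0,0,0.01,-1,0,0,0,0,0,0.02,-1,0,0,0,0,0,0.02,-1]'

```text
t: 8.05
ee_pos: [610.8, -43.7, 111.7]
orientation: [2.0, 2.422, 0.0]
ft_force: [-4.2, 0.6, 9.7]
width: 7.8
grasp_force: 30.0
```

Request:
arm_command --rows '[0,0,0,0,0,0,-0.2,0,0,0,0,0,0,-0.2,0,0,0,0,0,0,0,0,0,0,0,0,0,0]'

```text
t: 8.45
ee_pos: [610.7, -43.8, 110.3]
orientation: [-2.0, -2.422, 0.0]
ft_force: [-0.7, -0.2, -0.6]
width: 36.6
grasp_force: 0.0
```

Request:
arm_command --rows '[0,0,0,0,0,-0.3,0,0,0,0,0,0,-0.6,0,0,0,0,0,0,-1,0]'

```text
t: 8.75
ee_pos: [609.8, -43.7, 190.0]
orientation: [-1.999, -2.421, 0.003]
ft_force: [0.3, 0.4, -0.7]
width: 43.9
grasp_force: 0.0
```

Request:
arm_command --rows '[0,0,0,-0.2,0,-0.4,0,0,0,0,-0.4,0,-0.8,0,0,0,0,-0.6,0,-1,0,0,0,0,-0.6,0,-1,0]'

```text
t: 9.15
ee_pos: [621.4, -92.5, 273.3]
orientation: [1.999, 2.417, 0.004]
ft_force: [0.2, -0.2, -0.5]
width: 43.8
grasp_force: 0.0
```

```bash
cat > meas.py <<'E'
from h import *
go(470,75,270,101)
def rect(P):
    r=cv2.minAreaRect(P[:,:2].astype(np.float32)); return len(P),np.round(r[0],1),np.round(r[1],1),round(r[2],1)
for n in("wrist","side","top"):
    im,d,W,T=cloud(n);np.savez(n+"6.npz",im=im,W=W);cv2.imwrite(f"pics/{n}6.png",im[...,::-1]);z=W[...,2];x=W[...,0];y=W[...,1]
    def reg(a,b,c,e,f,g): return W[(x>a)&(x<b)&(y>c)&(y<e)&(z>f)&(z<g)]
    P=reg(570,640,-110,40,125,145)
    if len(P)>5: print(n,"board top",rect(P),np.median(P,0).round(1))
    P=reg(570,640,-110,30,52,70)
    if len(P)>5: print(n,"rail",rect(P))
    P=reg(540,600,60,120,88,104)
    if len(P)>5: print(n,"carriage top",rect(P),np.median(P,0).round(1))
    P=reg(450,485,40,80,64,94);Q=reg(450,485,95,130,64,94)
    if len(P)>5: print(n,"fixed h",rect(P),np.median(P,0).round(1))
    if len(Q)>5: print(n,"lever",rect(Q),np.median(Q,0).round(1))
    P=reg(400,500,115,220,25,120)
    if len(P)>5: print(n,"pot",rect(P),np.percentile(P[:,2],[50,95,100]).round(1))
    P=reg(540,600,60,120,150,280)
    if len(P)>5:
        r=np.hypot(P[:,0]-567.5,P[:,1]-92); S=P[(r>9)&(r<16)]
        if len(S)>3: print(n,"ring?",len(S),np.percentile(S[:,2],[1,10,25,50,75,90,99]).round(1),np.median(S,0).round(1))
E
python3 meas.py
```

```text
t 9.15 pos [621.4 -92.5 273.3] yaw 10.81 w 43.8 f [ 0.2 -0.2 -0.5] j [-0.17  0.39  1.6  -0.    1.14 -0.36]
 turn [ 0.0007  0.0018 -0.5011]  shift [ 2.412 -1.467  0.028]
wrist board top (1078, array([607.7, -31.6]), array([  7.8, 110. ]), 11.1) [607.1 -29.1 136.3]
wrist rail (1635, array([608. , -32.3]), array([ 27.2, 128.7]), 11.3)
wrist fixed h (25, array([473. ,  59.8]), array([24.1,  0.8]), 9.4) [473.2  59.9  66.4]
side board top (130, array([606.8, -32.4]), array([  9.5, 110.2]), 11.6) [606.9 -37.9 133.3]
side rail (182, array([607.1, -32.9]), array([ 27.6, 128.1]), 11.9)
side carriage top (120, array([563.5,  90.7]), array([48.8, 38.1]), 7.6) [563.1  85.2  94.3]
side fixed h (63, array([471.3,  61.6]), array([27.1,  8.7]), 17.0) [470.8  61.5  75.8]
side lever (56, array([471.7, 106.7]), array([11.3, 25.7]), 72.2) [471.7 106.3  76.1]
side pot (84, array([408.3, 161.3]), array([60.1, 16.4]), 87.3) [58.3 64.  64.6]
side ring? 13 [154.7 182.1 207.1 207.8 208.9 210.8 211.4] [564.2  82.9 207.8]
top board top (68, array([604.9, -14.5]), array([ 9.6, 75.8]), 10.0) [604.3 -14.2 135.1]
top rail (71, array([596.9, -12.9]), array([80.6, 26.1]), 88.3)
top carriage top (103, array([562.7,  91.9]), array([47.9, 37.5]), 9.3) [558.9  90.2  96.7]
top fixed h (18, array([472.2,  63.4]), array([25.1,  6.5]), 12.5) [471.8  62.3  84.9]
top lever (15, array([471.8, 108.6]), array([ 7.2, 20.2]), 81.1) [468.1 109.4  87. ]
top pot (86, array([410.1, 163.2]), array([19.8, 62.1]), 3.6) [62.3 68.6 70.3]
top ring? 16 [204.8 207.3 209.9 212.  225.7 258.9 259.8] [567.3  99.8 212. ]
```

View pics/side6.png

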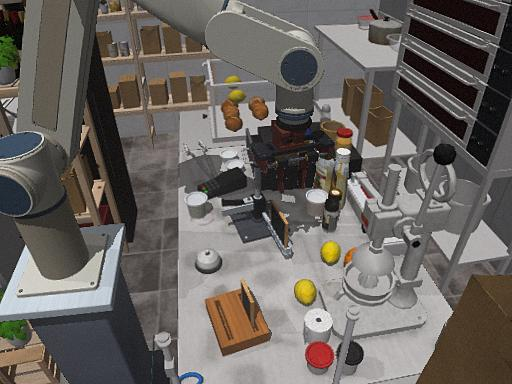

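Board is fully home: top edge (607.7,−31.6), z 136.3, no tilt. In the side view the handles are at (235,205), and the olive pot at (196,205) stands close by, about 64 mm high. Next I go round on the robot side and turn the gripper.

Request:
arm_command --rows '[0,0,0,0.2,-0.5,0,0.7,0,0,0,0.4,-0.95,0,0.7]'

```text
t: 9.5
ee_pos: [537.0, -72.8, 268.0]
orientation: [-1.997, -2.42, 0.003]
ft_force: [-0.4, 0.3, -0.4]
width: 56.4
grasp_force: 0.0
```

Request:
arm_command --rows '[0,0,0,0.2,-0.5,0,0.7,0,0,0,0.4,-0.95,0,0.7]'

```text
t: 9.7
ee_pos: [455.3, -55.6, 268.5]
orientation: [-1.997, -2.421, 0.003]
ft_force: [-0.0, -0.2, 1.4]
width: 72.2
grasp_force: 0.0
```

Request:
arm_command --rows '[0,0,-0.235,0,0,0,0.7,0,0,-0.235,0,0,0,0.7,0,0,-0.235,0,0,0,0.7,0,0,-0.235,0,0,0,0.7,0,0,-0.235,0,0,0,0.7]'

```text
t: 10.2
ee_pos: [457.3, -55.9, 268.9]
orientation: [-0.98, -2.981, 0.001]
ft_force: [0.6, 0.8, 0.0]
width: 74.7
grasp_force: 0.0
```

Request:
arm_command --rows '[0,0,-0.235,0,0,0,0.7,0,0,-0.235,0,0,0,0.7,0,0,-0.235,0,0,0,0.7,0,0,-0.235,0,0,0,0.7,0,0,-0.235,0,0,0,0.7]'

```text
t: 10.7
ee_pos: [457.3, -55.9, 268.8]
orientation: [0.161, -3.134, -0.001]
ft_force: [-0.1, -0.3, 0.5]
width: 74.5
grasp_force: 0.0
```

```bash
python3 -c "
from h import *
go(467.6,87.2,200,101.1)"
```

```text
t 10.7 pos [457.3 -55.9 268.8] yaw 95.89 w 74.5 f [-0.1 -0.3  0.5] j [-0.15  0.14  1.95  0.    1.05 -1.82]
 turn [ 0.0004 -0.001  -0.0289]  shift [-0.315  1.765  0.861]
```

Request:
arm_command --rows '[0,0,-0.0289,-0.15,0.44,0,0.7,0,0,-0.0289,-0.15,0.88,0,0.7,0,0,-0.0289,-0.15,0.88,0,0.7]'

```text
t: 11.0
ee_pos: [462.1, 17.7, 268.8]
orientation: [0.298, -3.124, -0.002]
ft_force: [-0.5, 0.4, -0.1]
width: 74.3
grasp_force: 0.0
```

Request:
arm_command --rows '[0,0,0,0,0.44,0,0.7,0,0,0,0,0.7,0,0.7,0,0,0,0,0.88,0,0.7,0,0,0,0,0.88,0,0.7]'

```text
t: 11.4
ee_pos: [449.4, 84.7, 269.3]
orientation: [0.297, -3.125, 0.0]
ft_force: [0.1, -0.4, -0.5]
width: 74.9
grasp_force: 0.0
```

```bash
sed -i 's/^go.*/go(467.6,87.2,100,101.1)/' meas.py; python3 meas.py | grep -v ^top
```

```text
t 11.4 pos [449.4  84.7 269.3] yaw 100.84 w 74.9 f [ 0.1 -0.4 -0.5] j [ 0.16  0.14  1.96  0.    1.05 -1.6 ]
 turn [ 0.0001 -0.0008 -0.0014]  shift [-0.235 -0.013  2.116]
wrist rail (606, array([606.2, -32.4]), array([ 25.7, 129.4]), 10.1)
wrist carriage top (794, array([562.9,  91.1]), array([49.3, 35.9]), 10.9) [558.9  89.6  96.7]
wrist fixed h (190, array([471.6,  64.2]), array([28. ,  6.6]), 10.2) [469.7  63.9  86.7]
wrist lever (181, array([473.2, 108.7]), array([ 8.3, 24.1]), 77.6) [469.2 107.3  85.4]
wrist pot (734, array([410.1, 160.8]), array([63. , 20.1]), 90.0) [61.6 65.1 66.8]
wrist ring? 229 [207.9 209.5 210.9 211.6 212.2 212.7 228.9] [561.7  95.9 211.6]
side board top (128, array([606.9, -32.1]), array([  9.2, 109.6]), 11.7) [606.6 -37.5 133.3]
side rail (184, array([607.7, -32.5]), array([ 28. , 128.1]), 11.9)
side carriage top (118, array([565.3,  90.5]), array([49.1, 37.2]), 2.0) [563.2  85.7  94.5]
side fixed h (60, array([471.5,  61.1]), array([27.2,  8.2]), 12.2) [471.1  61.7  75.5]
side lever (56, array([471.9, 107.5]), array([ 9.8, 25.2]), 81.1) [471.6 106.2  76.3]
side pot (84, array([408.3, 161.4]), array([59.1, 16.2]), 88.0) [58.6 63.9 65.5]
side ring? 25 [182.  205.8 207.1 210.2 251.8 257.9 259.9] [564.   86.8 210.2]
```

View pics/wrist6.png

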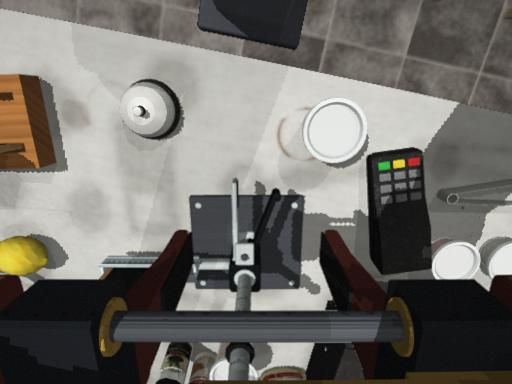

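Wrist view: handles at columns 232–280, rows 180–240; post and ring at (240,355), partly hidden by the gripper; olive pot clear at (335,130). Ring top is at about 212, so its underside is at about 207, and the lift needed is about 110 mm. I descend onto the handles.

Request:
arm_command --rows '[0,0,-0.0014,-0.235,-0.013,0.5,0.7,0,0,-0.0014,-0.235,-0.013,1,0.7,0,0,-0.0014,-0.235,-0.013,1,0.7]'

```text
t: 11.85
ee_pos: [466.1, 84.7, 186.3]
orientation: [0.297, -3.118, 0.001]
ft_force: [-0.5, -0.7, 0.1]
width: 74.5
grasp_force: 0.0
```

Request:
arm_command --rows '[0,0,0,0,0,0.4,0.7,0,0,0,0,0,0.7,0.7,0,0,0,0,0,0.7,0.7]'

```text
t: 12.15
ee_pos: [467.8, 85.3, 133.4]
orientation: [0.298, -3.123, 0.001]
ft_force: [0.3, 0.0, 0.1]
width: 74.8
grasp_force: 0.0
```

```bash
sed -i 's/^go.*/go(467.6,87.2,77,101.1)/' meas.py; python3 meas.py | grep -v ^top; python3 - <<'E'
from h import *
o=ctrl.get_obs();M=R.from_rotvec(o["orientation"]).as_matrix();W=np.load("wrist6.npz")["W"];L=(W-o["ee_pos"])@M
for x0 in(-10,-5,0,5,10):
    m=(np.abs(L[...,0]-x0)<2.5)&(np.abs(W[...,2]-87)<6)&(np.abs(L[...,1])<36);y=np.sort(L[m][:,1]);print(x0,len(y),y[::max(1,len(y)//12)].round(1))
E
```

```text
t 12.15 pos [467.8  85.3 133.4] yaw 100.91 w 74.8 f [0.3 0.  0.1] j [ 0.16  0.38  2.03 -0.    0.74 -1.61]
 turn [ 0.     -0.0014 -0.0011]  shift [-0.005  0.024  0.706]
wrist rail (68, array([607. ,  26.8]), array([6. , 6.6]), 6.3)
wrist carriage top (1286, array([570.2,  93.1]), array([34.5, 37.4]), 11.8) [563.8  91.9  97.4]
wrist fixed h (533, array([471.5,  63.8]), array([28.4,  7. ]), 11.0) [468.6  63.9  86.3]
wrist lever (626, array([473.3, 108.7]), array([ 9.8, 25.1]), 79.6) [469.1 106.6  85. ]
wrist pot (2032, array([418.9, 143. ]), array([46.9, 98.3]), 42.8) [ 61.7 115.8 120. ]
side board top (123, array([606.8, -31.7]), array([  9.7, 113. ]), 10.5) [606.8 -35.9 133.4]
side rail (180, array([606.7, -32.6]), array([ 28.6, 128.1]), 12.8)
side carriage top (120, array([564.2,  91.4]), array([49.1, 39.5]), 8.6) [563.   84.3  94.5]
side fixed h (62, array([471.1,  61.6]), array([26.7,  7.2]), 11.0) [470.8  61.2  76.8]
side lever (16, array([462.8, 109.5]), array([5.2, 8.7]), 21.5) [462.7 108.2  76.3]
side pot (86, array([413.6, 145.6]), array([37.2, 84.1]), 34.2) [ 58.8  64.1 118.2]
side ring? 32 [181.8 205.7 208.  210.4 252.2 256.2 259.5] [567.1  85.7 210.4]
-10 132 [-25.  -24.1 -22.7 -21.3 -20.1 -19.5  15.2  16.5  17.1  18.5  19.7  21.1]
-5 157 [-25.4 -23.9 -22.5 -21.2 -19.9 -19.   18.   19.1  19.8  21.1  22.5  24.9
  27.8]
0 187 [-25.4 -23.8 -22.4 -21.1 -19.5  19.6  20.4  21.5  22.9  24.2  25.6  27.3
  28.8]
5 133 [-25.1 -24.2 -22.9 -22.2 -20.9 -19.8 -19.3  21.2  22.8  24.   25.3  26.5
  28.3]
10 73 [-24.9 -24.7 -24.  -23.3 -22.7 -22.1 -21.5 -21.3 -20.7 -20.1 -19.6 -19.2
 -18.6]
```

Bar outer face is at tool y −25.3 and lever tip outer edge at +29, so the grip centre needs +1.9 mm. I go down and close to 50 mm opening.

Request:
arm_command --rows '[0,0,0,0,0.023,0.35,0.7,0,0,0,0,0.023,0.7,0.7,0,0,0,0,0.023,0.7,0.7,0,0,0,0,0.023,0.7,0.7]'

```text
t: 12.7
ee_pos: [469.5, 88.0, 79.7]
orientation: [-0.3, 3.126, 0.0]
ft_force: [0.7, -0.3, 0.7]
width: 74.5
grasp_force: 0.0
```

```bash
cat > tip.py <<'E'
from h import *
go(467.6,87.2,77,101.1)
o=ctrl.get_obs();M=R.from_rotvec(o["orientation"]).as_matrix();im,d,W,T=cloud("wrist");L=(W-o["ee_pos"])@M
zc=o["ee_pos"][2]+10
for x0 in(-5,0,5,10):
    m=(np.abs(L[...,0]-x0)<2.5)&(np.abs(L[...,2]+10)<9)&(np.abs(L[...,1])<36);y=np.sort(L[m][:,1]);g=np.argmax(np.diff(y));print(x0,len(y),y[[0,g,g+1,-1]].round(1),np.median(L[m][:,2]).round(1))
E
python3 tip.py
```

```text
t 12.7 pos [469.5  88.   79.7] yaw 100.95 w 74.5 f [ 0.7 -0.3  0.7] j [ 0.16  0.48  2.05 -0.    0.61 -1.6 ]
 turn [-0.      0.0003 -0.0008]  shift [ 0.025 -0.005  0.034]
-5 265 [-27.4 -20.6  14.9  26.6] -6.6
0 325 [-27.6 -20.8  17.1  27.4] -7.2
5 239 [-27.4 -20.5  19.   26.1] -6.6
10 135 [-27.6 -20.8 -20.5 -20.5] -7.1
```

Request:
arm_command --rows '[0,0,0,0,0,0.03,0.3,0,0,0,0,-0.01,0.03,0.22,0,0,0,0,-0.03,0.03,0.136,0,0,0,0,-0.03,0.03,0.136,0,0,0,0,-0.03,0.03,0.136]'

```text
t: 13.25
ee_pos: [467.9, 85.4, 76.3]
orientation: [0.301, -3.124, 0.0]
ft_force: [-4.9, 1.1, 6.2]
width: 50.2
grasp_force: 14.7
```

```bash
python3 tip.py; python3 -c "
from h import *
print(ctrl.get_obs()['grasp_force'])"
```

```text
t 13.25 pos [467.9  85.4  76.3] yaw 101.0 w 50.2 f [-4.9  1.1  6.2] j [ 0.16  0.49  2.05 -0.    0.61 -1.61]
 turn [ 0.     -0.0009 -0.0005]  shift [-0.001  0.022 -0.008]
-5 357 [-25.6 -18.4  12.3  24.7] -10.2
0 439 [-25.6 -18.3  13.8  24.7] -10.6
5 412 [-25.6 -18.4  15.6  24.7] -9.5
10 911 [-35.6 -18.4  24.2  35. ] -10.7
14.811504632234573
```

Gripped at 50 mm with 14.8 N and the lever still open. I start lifting.

Request:
arm_command --rows '[0,0,0,0,0,-0.1,0.136,0,0,0,0,0,-0.25,0.136,0,0,0,0,0,-0.4,0.136,0,0,0,0,0,-0.5,0.136,0,0,0,0,0,-0.5,0.136]'

```text
t: 13.8
ee_pos: [467.7, 85.3, 117.3]
orientation: [0.299, -3.125, -0.0]
ft_force: [-7.3, 0.4, -4.1]
width: 50.3
grasp_force: 12.6
```

```bash
cat > up.py <<'E'
from h import *
go(467.6,85.4,186.5,101.1)
o=ctrl.get_obs();print(o["grasp_force"])
for n in("wrist","side","top"):
    im,d,W,T=cloud(n);cv2.imwrite(f"pics/{n}7.png",im[...,::-1]);np.savez(n+"7.npz",im=im,W=W);x,y,z=W[...,0],W[...,1],W[...,2]
    m=(x>570)&(x<645)&(y>-110)&(y<30)&(z>138)
    if m.sum()>5: print(n,"board top",cv2.minAreaRect(W[m][:,:2].astype(np.float32)),np.median(W[m],0).round(1))
    r=np.hypot(x-567.5,y-92)
    m=(r<19)&(z>100)
    h,b=np.histogram(z[m],np.arange(100,275,3));print(n,"post/carr z",[(int(c),int(k)) for c,k in zip(b,h) if k>4])
E
python3 up.py; python3 tip.py
```

```text
t 13.8 pos [467.7  85.3 117.3] yaw 100.95 w 50.3 f [-7.3  0.4 -4.1] j [ 0.16  0.41  2.03  0.    0.7  -1.61]
 turn [ 0.0001 -0.0008 -0.0009]  shift [ 0.003  0.001 -0.865]
12.631579488515854
wrist post/carr z []
side board top ((606.4322509765625, -31.062469482421875), (9.947041511535645, 112.48751068115234), 10.966926574707031) [605.7 -40.7 162.8]
side post/carr z [(100, 6), (109, 6), (115, 5), (124, 6), (127, 6), (130, 8), (133, 32), (136, 28), (148, 6), (151, 5), (157, 7), (163, 6), (166, 5), (172, 7), (175, 5), (184, 7), (187, 7), (193, 7), (205, 9), (208, 17), (211, 6), (217, 6), (220, 5), (223, 7), (226, 6), (229, 5), (232, 7), (238, 6), (241, 7), (244, 5), (250, 5), (253, 10), (256, 7), (259, 14)]
top board top ((607.6403198242188, -30.664997100830078), (9.56087589263916, 108.79176330566406), 11.00779914855957) [606.4 -29.6 172.8]
top post/carr z [(133, 12), (136, 29), (139, 8), (211, 9), (256, 8), (259, 11), (262, 10), (265, 5)]
t 13.95 pos [467.7  85.4 116.7] yaw 100.95 w 50.0 f [-7.   0.1 -3.4] j [ 0.16  0.41  2.04  0.    0.7  -1.61]
 turn [ 0.0001 -0.0008 -0.0008]  shift [-0.004  0.022  0.497]
-5 356 [-25.6 -18.4  12.4  24.6] -9.8
0 429 [-25.6 -18.4  13.8  24.7] -10.3
5 412 [-25.5 -18.4  15.7  24.7] -9.6
10 893 [-35.2 -18.3  24.1  34.5] -10.6
```

Request:
arm_command --rows '[0,0,0,0,0,-0.15,0.136,0,0,0,0,0,-0.35,0.136,0,0,0,0,0,-0.55,0.136,0,0,0,0,0,-0.7,0.136,0,0,0,0,0,-0.7,0.136]'

```text
t: 14.5
ee_pos: [467.8, 85.3, 174.2]
orientation: [0.299, -3.125, -0.0]
ft_force: [-8.0, 0.2, -4.5]
width: 50.5
grasp_force: 10.8
```

```bash
python3 up.py; python3 - <<'E'
import cv2
f=cv2.imread("pics/side7.png")[140:240,200:325];cv2.imwrite("pics/side7z.png",cv2.resize(f,(750,600),interpolation=cv2.INTER_CUBIC))
E
```

```text
t 14.5 pos [467.8  85.3 174.2] yaw 100.93 w 50.5 f [-8.   0.2 -4.5] j [ 0.16  0.31  2.    0.    0.83 -1.61]
 turn [ 0.0001 -0.0006 -0.001 ]  shift [ 0.002  0.001 -0.154]
10.760466903448105
wrist board top ((599.5149536132812, -42.4093132019043), (4.548527240753174, 20.083236694335938), 22.02777099609375) [600.5 -43.6 147. ]
wrist post/carr z []
side board top ((607.1024169921875, -32.72723388671875), (29.650524139404297, 131.0781707763672), 12.243143081665039) [605.6 -48.4 182. ]
side post/carr z [(100, 6), (109, 5), (112, 5), (130, 5), (133, 6), (139, 5), (145, 5), (151, 6), (166, 7), (172, 5), (175, 6), (178, 5), (181, 6), (184, 7), (187, 7), (190, 43), (193, 17), (199, 6), (205, 9), (208, 13), (211, 8), (214, 9), (220, 8), (226, 6), (232, 7), (235, 6), (238, 7), (244, 6), (247, 5), (250, 6), (253, 5), (256, 8), (259, 15)]
top board top ((605.7685546875, -31.908843994140625), (25.741464614868164, 126.58815002441406), 8.17646598815918) [604.4 -29.8 186.6]
top post/carr z [(190, 18), (193, 20), (196, 7), (208, 8), (211, 6), (214, 7), (259, 13), (262, 12)]
```

View pics/side7z.png

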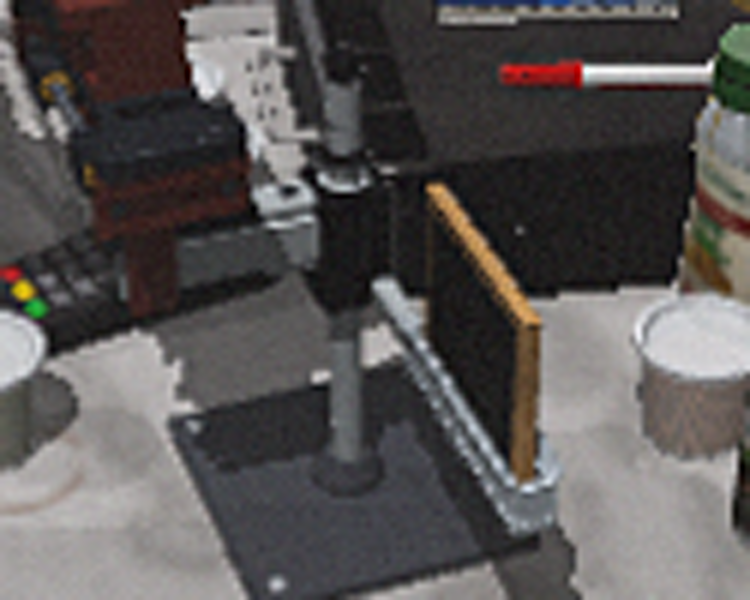

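The carriage rises level with the board, its top about 12 mm under the ring (ring at (345,165) in the zoom). The last bit now.

Request:
arm_command --rows '[0,0,0,0,0,-0.05,0.136,0,0,0,0,0,-0.1,0.136,0,0,0,0,0,-0.14,0.136,0,0,0,0,0,-0.14,0.136]'

```text
t: 15.05
ee_pos: [467.8, 85.3, 184.5]
orientation: [0.299, -3.125, -0.0]
ft_force: [-7.3, -0.3, -3.3]
width: 50.0
grasp_force: 10.8
```

Request:
arm_command --rows '[0,0,0,0,0,0,0.136,0,0,0,0,0,0,0.136,0,0,0,0,0,0,0.136]'

```text
t: 15.35
ee_pos: [467.7, 85.3, 184.2]
orientation: [0.299, -3.125, -0.0]
ft_force: [-6.9, -0.3, -4.1]
width: 49.7
grasp_force: 10.8
```

```bash
python3 up.py; python3 tip.py; python3 - <<'E'
import cv2
f=cv2.imread("pics/side7.png")[130:210,215:315];cv2.imwrite("pics/side8z.png",cv2.resize(f,(750,600),interpolation=cv2.INTER_CUBIC))
E
```

```text
t 15.35 pos [467.7  85.3 184.2] yaw 100.93 w 49.7 f [-6.9 -0.3 -4.1] j [ 0.16  0.29  2.    0.    0.86 -1.61]
 turn [ 0.0001 -0.0008 -0.0009]  shift [ 0.002  0.001 -0.029]
10.76709732413292
wrist board top ((600.8642578125, -46.1887092590332), (5.008277893066406, 27.41180419921875), 18.2482852935791) [601.  -47.6 152.6]
wrist post/carr z [(100, 10)]
side board top ((607.3136596679688, -32.94267272949219), (27.51793670654297, 129.98330688476562), 11.493843078613281) [605.7 -48.9 185.4]
side post/carr z [(100, 5), (106, 5), (109, 5), (118, 5), (139, 6), (145, 5), (148, 5), (151, 5), (154, 5), (157, 8), (160, 6), (166, 5), (169, 6), (175, 6), (181, 5), (184, 6), (187, 5), (190, 5), (193, 6), (199, 22), (202, 26), (205, 8), (208, 11), (211, 12), (217, 8), (220, 5), (223, 6), (226, 5), (229, 5), (232, 5), (235, 7), (238, 5), (241, 7), (250, 5), (253, 7), (256, 11), (259, 12)]
top board top ((607.1671142578125, -32.44590759277344), (27.29676055908203, 128.4377899169922), 8.57690143585205) [604.1 -30.2 193.1]
top post/carr z [(199, 8), (202, 17), (205, 13), (208, 12), (211, 8), (214, 7), (259, 12), (262, 12)]
t 15.5 pos [467.7  85.3 184.2] yaw 100.93 w 50.4 f [-7.2 -0.7 -3.2] j [ 0.16  0.29  2.    0.    0.86 -1.61]
 turn [ 0.0001 -0.0008 -0.0009]  shift [-0.006  0.023  1.34 ]
-5 357 [-25.6 -18.4  12.2  24.6] -9.5
0 427 [-25.6 -18.2  13.7  24.6] -10.1
5 418 [-25.6 -18.3  15.6  24.6] -9.3
10 895 [-35.5 -18.3  24.1  34.6] -10.4
```

View pics/side8z.png

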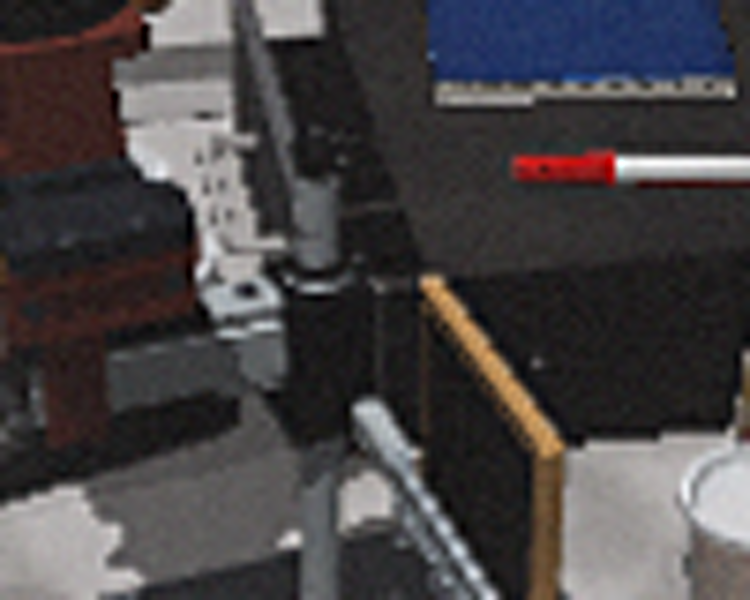

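Board is still seated. The carriage top is at about 205, just below the ring. I go up 1.5 mm, hold, then close the lever while following the fixed handle.

Request:
arm_command --rows '[0,0,0,0,0,-0.02,0.136,0,0,0,0,0,-0.02,0.136,0,0,0,0,0,-0.02,0.136,0,0,0,0,0,-0.02,0.136]'

```text
t: 15.95
ee_pos: [467.8, 85.3, 185.8]
orientation: [0.299, -3.125, 0.0]
ft_force: [-7.7, -0.4, -4.7]
width: 50.1
grasp_force: 10.8
```

Request:
arm_command --rows '[0,0,0,0,-0.025,0,0.045,0,0,0,0,-0.05,0,-0.045,0,0,0,0,-0.075,0,-0.136,0,0,0,0,-0.075,0,-0.136]'

```text
t: 16.35
ee_pos: [468.7, 79.5, 185.7]
orientation: [0.299, -3.124, -0.0]
ft_force: [-8.1, 0.8, -3.9]
width: 38.1
grasp_force: 11.4
```

```bash
python3 tip.py
```

```text
t 16.35 pos [468.7  79.5 185.7] yaw 100.93 w 38.1 f [-8.1  0.8 -3.9] j [ 0.14  0.29  2.    0.    0.86 -1.62]
 turn [ 0.0002 -0.0009 -0.0009]  shift [-0.008  0.096  1.359]
-5 312 [-19.6 -12.4   7.4  18.6] -9.2
0 324 [-19.5 -12.5   7.9  18.6] -9.6
5 437 [-19.6 -12.4   8.8  18.7] -9.8
10 976 [-29.4 -12.5  11.1  28.5] -10.0
```

Request:
arm_command --rows '[0,0,0,0,-0.02,0,-0.21,0,0,0,0,-0.04,0,-0.28,0,0,0,0,-0.05,0,-0.34,0,0,0,0,-0.05,0,-1,0,0,0,0,-0.05,0,-1]'

```text
t: 16.9
ee_pos: [469.6, 74.6, 185.7]
orientation: [0.3, -3.124, 0.003]
ft_force: [-6.4, -6.4, -3.2]
width: 27.7
grasp_force: 30.0
```

Request:
arm_command --rows '[0,0,0,0,0,0,-1,0,0,0,0,0,0,-1,0,0,0,0,0,0,-1,0,0,0,0,0,0,-1,0,0,0,0,0,0,-1]'

```text
t: 17.4
ee_pos: [469.6, 74.6, 185.7]
orientation: [0.3, -3.124, 0.003]
ft_force: [-7.2, -5.5, -4.0]
width: 28.2
grasp_force: 30.0
```

```bash
python3 tip.py;python3 up.py
```

```text
t 17.4 pos [469.6  74.6 185.7] yaw 100.97 w 28.2 f [-7.2 -5.5 -4. ] j [ 0.13  0.29  2.   -0.    0.86 -1.63]
 turn [-0.0004 -0.001  -0.0007]  shift [-0.01   0.161  1.358]
-5 277 [-14.4  -7.7   4.1  13.4] -9.2
0 270 [-14.4  -7.7   4.   13.4] -9.6
5 341 [-16.3  -7.6   3.9  13.5] -10.0
10 1077 [-24.1  -7.5   4.5  24. ] -9.7
t 17.45 pos [469.6  74.6 185.7] yaw 100.97 w 28.2 f [-6.1 -5.6 -5. ] j [ 0.13  0.29  2.   -0.    0.86 -1.63]
 turn [-0.0004 -0.001  -0.0007]  shift [-0.001  0.137 -0.011]
29.99650865793228
wrist board top ((598.8817749023438, -43.536521911621094), (6.701406002044678, 59.602691650390625), 12.476303100585938) [599.9 -42.4 154.3]
wrist post/carr z [(100, 16)]
side board top ((607.3245849609375, -32.40083312988281), (27.15013885498047, 130.2853546142578), 11.26749324798584) [605.4 -48.7 185.8]
side post/carr z [(100, 5), (115, 6), (121, 5), (124, 5), (142, 5), (145, 6), (157, 5), (160, 5), (169, 5), (175, 5), (178, 5), (181, 5), (184, 5), (190, 5), (193, 5), (196, 6), (199, 7), (202, 30), (205, 17), (208, 17), (211, 7), (214, 5), (217, 6), (223, 9), (232, 6), (235, 8), (238, 6), (241, 5), (250, 7), (253, 8), (256, 8), (259, 15)]
top board top ((605.2366943359375, -32.45050048828125), (27.21097183227539, 127.5774154663086), 6.6395697593688965) [604.  -29.  193.8]
top post/carr z [(199, 5), (202, 11), (205, 19), (208, 18), (211, 6), (259, 15), (262, 7)]
```

```bash
python3 -c "
from workcell import ctrl
print(ctrl.close_job())"
```

```text
the job is handed in; nothing more can be done
None
```

I've handed the job in; no verdict came back. By my last readings the wide board is home in the rail's slot, the carriage top is about 1 mm under the ring, and the cam lever looks closed, parallel to the fixed handle. The gripper still holds both handles at 30 N, and nothing I measured showed the narrow board or a bystander disturbed.

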